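# Snap the parts case shut

## Robot

A 6-joint arm with a two-finger parallel gripper is mounted at the origin on the work surface. World frame = base frame: x ahead of the robot, y to its left, z up, the work surface at z = 0. Lengths are in m, angles in rad, forces in N, time in s.
With the tool pointing down it reaches from about 0.425 to 0.95 m from the base axis. Payload 14.7 kg.
Tool frame: the origin (TCP) lies midway between the tips of the shut fingers; the grasp point (between the pads) lies 19 mm behind it; y points along the fingers, z is the direction in which the jaws open and shut, and the axes are right-handed (so a half turn about y gives the same grasp; the last joint's range is limited). The gripper opens to 85 mm and grips with 20 to 120 N. Pads are 22 mm wide; open, the fingers measure 114 mm over their backs; the gripper's body (76 mm by 85 mm) begins 54 mm behind the grasp point. The pads swing forward as they close: fully open they stand 13 mm farther back than shut.
Start: joints at [-1.287, 0.48, 1.596, -0, 1.065, -0.047], TCP at [0.211, -0.615, 0.231] pointing down, gripper open.
Joint ranges: [-2.75, 2.75], [-0.82, 2.05], [0.23, 2.67], [-1.56, 4.7], [0.09, 2.69], [-2.92, 2.92]. Speed limits (rad/s): [1.89, 1.89, 2.39, 3.01, 3.01, 3.01].

## Interface

Orientations are given as a unit quaternion [x, y, z, w].
In Python, from workcell import robot, read_camera, camera_info, workorder gives the robot as it stands.
- The arm moves only by the tool move_arm, never from a script. Its argument "motion" is a list of rows, each an object with "delta_pos": the shift along the tool's x, y, z as a fraction of full scale, a list of three; "delta_rot": the turn, a rotation vector about the tool's x, y, z as a fraction of full scale, a list of three; "jaw": the closure in counts, from 0 (fully open) to 255 (shut). In form: [{"delta_pos": [x, y, z], "delta_rot": [rx, ry, rz], "jaw": jaw}, ...]. A call has exactly 5 rows; each row shifts and turns the commanded pose from where the row before left it, along the tool's axes as they then stand; what a row does not reach is not made up. Full scale, the value 1, is 2.5 cm for a shift and 0.1 rad for a turn. A row lasts 1/8 s, in which the tool goes at most 62.5 mm and 10.7 degrees, less where a joint would pass 70% of its speed; a pose out of reach is approached as far as the arm can. A call with a number of a shift or a turn outside -1 to 1 is refused whole. A call with a gripper value outside its range is refused whole. The fingers move at their own pace and stop on an object; "grip_force" is the grip in N (left out, the last holds). Time passes only in rows, so rows that do not move let the fingers close, or fill a call up. It gives the time, the measured TCP pose, the force and the opening at its end, in the units of the state.
- robot.get_obs(): the state, without advancing time (a new reading comes with each control period).
- read_camera(name): name is "side" or "top" or "wrist"; returns the picture (400x640x3 uint8, blue, green, red); there is no depth.
- camera_info(name): a dict with "camera_matrix" (3x3 intrinsics, pixels), "eye" and "attitude" of the camera in the world. Camera axes: x right, y down, z forward; pixel columns grow to the right and rows downward; lengths in m; the calibration is good to about 2 mm. A picture is of the moment at which its call begins: read the wrist's pose just before it. camera_info takes no time and is no camera call; for the wrist camera it gives the pose at the moment of the call.
- workorder.close_job(): hands the job in, once; it reports no verdict.
The state is a dict: "time_s": time; "joint_pos": joint angles; "qvel": joint speeds; "joint_efforts": joint torques, N m; "tcp_pos": TCP position; "orientation": TCP orientation; "wrist_force": force on the tool from outside, world axes, zero at the start; "wrist_torque": the same for the moment, N m; "opening": finger opening in m.
Only numpy, scipy, OpenCV 4.12 (cv2) and the standard library are available. Lean on these libraries where they do the work, as an engineer would, in place of code of your own. Each camera call takes 0.05 s, during which the arm holds its last target. There are 200 camera calls.

## Task

The lid of the blue parts case on the bench is on but not clipped: press down each of the four rim sections of the grey lid, one on each side, until all have clicked shut and lie flat. Only press: do not lift the case or shove it along the bench. Leave the socket standing on the lid, and do not disturb the battery pack and the screwdriver beside the case.

Things in the scene. Friction and masses are not known exactly. Their poses are not given: they have to be found in the camera images.
- case: Loose small-parts case, 130 x 180 x 70 mm (its x, y, z), 0.9 kg: blue tub, grey clip-down lid. Origin at the centre of the underside, on the bench; z up, y along the long way. The lid has a flat middle panel (66 x 116 mm, top 64 mm up), four fixed square corners (31 mm, top 67 mm up) and four hinged rim sections between the corners, one on each side.
- section_front (a joint): Rim section along the long side that faces the robot at yaw 0 (case -x): grey strip 112 x 33 x 5 mm, hinged along its inner edge. Value: angle pressed down, 0 standing up unclipped (outer edge 13 mm proud), 0.40 rad clicked shut, top then 70 mm above the bench. Over-centre snap: resists with about 8 N, springs up if let go before 0.25 rad, snaps shut and stays beyond; push to the stop with 12 to 20 N.
- press_front (a point): Point on the top of that section, mid-length, 25 mm out from its hinge and 8 mm in from its outer edge; moves with it. Shut, it lies at (-58, 0) mm in the case's x, y and 70 mm up; unclipped about 10 mm higher and about 4 mm farther in towards the middle of the case.
- section_back (a joint): Rim section along the opposite long side (case +x): grey strip 112 x 33 x 5 mm, hinged along its inner edge. Value: angle pressed down, 0 standing up unclipped (outer edge 13 mm proud), 0.40 rad clicked shut, top then 70 mm above the bench. Over-centre snap: resists with about 8 N, springs up if let go before 0.25 rad, snaps shut and stays beyond; push to the stop with 12 to 20 N.
- press_back (a point): Point on the top of that section, mid-length, 25 mm out from its hinge and 8 mm in from its outer edge; moves with it. Shut, it lies at (58, 0) mm in the case's x, y and 70 mm up; unclipped about 10 mm higher and about 4 mm farther in towards the middle of the case.
- section_left (a joint): Rim section along the short side at case +y: grey strip 62 x 33 x 5 mm, hinged along its inner edge. Value: angle pressed down, 0 standing up unclipped (outer edge 13 mm proud), 0.40 rad clicked shut, top then 70 mm above the bench. Over-centre snap: resists with about 8 N, springs up if let go before 0.25 rad, snaps shut and stays beyond; push to the stop with 12 to 20 N.
- press_left (a point): Point on the top of that section, mid-length, 25 mm out from its hinge and 8 mm in from its outer edge; moves with it. Shut, it lies at (0, 83) mm in the case's x, y and 70 mm up; unclipped about 10 mm higher and about 4 mm farther in towards the middle of the case.
- section_right (a joint): Rim section along the short side at case -y: grey strip 62 x 33 x 5 mm, hinged along its inner edge. Value: angle pressed down, 0 standing up unclipped (outer edge 13 mm proud), 0.40 rad clicked shut, top then 70 mm above the bench. Over-centre snap: resists with about 8 N, springs up if let go before 0.25 rad, snaps shut and stays beyond; push to the stop with 12 to 20 N.
- press_right (a point): Point on the top of that section, mid-length, 25 mm out from its hinge and 8 mm in from its outer edge; moves with it. Shut, it lies at (0, -83) mm in the case's x, y and 70 mm up; unclipped about 10 mm higher and about 4 mm farther in towards the middle of the case.
- socket: Steel hex socket (26 mm diameter, 36 mm tall, 70 g) standing loose and upright on the lid's middle panel, up to 21 mm from its centre. Origin at the centre of its underside. Leave it standing.
- battery: Loose black tool battery pack, 110 x 75 x 62 mm, 0.6 kg, lying beside the case's +y end. Origin at the centre of its underside. Leave it alone.
- driver: Loose screwdriver, black handle, about 200 mm long, lying beside the case's -y end. Origin mid-length, on the bench; x along it towards the tip. Leave it alone.
Mind the look-alikes: they are no part of the job. Several things have the shape of the case; the one meant has the colours described above.

How it is judged:
At the end, for the whole second after the job is handed in: All four rim sections are shut (joint above 0.36 rad), the case is at rest, flat on the bench and within 40 mm of where it stood, the socket stands upright on the lid's panel (within 0.1 rad), and the battery pack and screwdriver are within 30 mm of where they lay (value of joint each of section_front, section_back, section_left, section_right above 0.36 rad and distance of case from where it was at the start of the episode below 0.04 m and angle between case's own z axis and vertical below 0.05 rad and linear speed of case below 0.02 m/s and angle between socket's own z axis and vertical below 0.1 rad and height (world z) of socket between 0.058 and 0.07 m and distance of each of battery, driver from where it was at the start of the episode below 0.03 m); the robot touches nothing.
It fails at once if the case is lifted off the bench (underside centre more than 12 mm up) (height (world z) of case above 0.012 m).
It fails at once if the case is shoved more than 40 mm (distance of case from where it was at the start of the episode above 0.04 m).
It fails at once if the socket is lifted off the lid (more than 12 mm) or tipped over (height (world z) of socket above 0.076 m or angle between socket's own z axis and vertical above 0.5 rad).
It fails at once if the battery pack is moved more than 30 mm or picked up (distance of battery from where it was at the start of the episode above 0.03 m).
It fails at once if the screwdriver is moved more than 30 mm or picked up (distance of driver from where it was at the start of the episode above 0.03 m).
It also fails if it takes over 53 s, if anything falls off the work surface, if the arm or the gripper's body presses on something with over 40 N, if the wrist force passes 120 N, or if a joint passes its speed limit or range.

## Working session

There is one attempt and no reset: what is moved stays moved. The work goes in short steps, Python scripts to look and compute and a tool call to move; the robot and the scene stay as the last step left them, time stands still between calls to the robot, and variables do not carry over. Pictures are saved under pics/ and viewed, about 8 in all and at most 12, crops included, and the job is handed in when it is done.

Besides the shell and the picture viewer there is one more tool, called in YAML: its name, and indented under it one key for each argument. move_arm: Moves the arm, as the interface text tells. Shift numbers are shares of 2.5 cm and turn numbers shares of 0.1 rad, none past 1 either way. Its arguments: {"type":"object","properties":{"motion":{"type":"array"},"grip_force":{"type":"number"}},"required":["motion"]}

```bash
mkdir -p pics
cat > h.py <<'E'
import numpy as np, cv2
from workcell import robot, read_camera, camera_info, workorder
from scipy.spatial.transform import Rotation as R
def rot(a):
    a=np.array(a,float)
    return a if a.shape==(3,3) else R.from_quat(a).as_matrix()
def cast(ci,px,z):
    K=np.array(ci["camera_matrix"]);d=rot(ci["attitude"])@np.linalg.solve(K,[px[0],px[1],1.]);e=np.array(ci["eye"])
    return e+d*(z-e[2])/d[2]
def proj(ci,p):
    q=np.array(ci["camera_matrix"])@(rot(ci["attitude"]).T@(np.array(p)-np.array(ci["eye"])));return q[:2]/q[2]
E
python3 - <<'E'
from h import *
for n in("top","side"):
    cv2.imwrite(f"pics/{n}0.png",read_camera(n)); print(n,camera_info(n))
o=robot.get_obs();print(o)
E
```

```text
top {'camera_matrix': array([[467.46385824,   0.        , 319.62017537],
       [  0.        , 467.46385824, 194.10372269],
       [  0.        ,   0.        ,   1.        ]]), 'eye': array([0.41669118, 0.07457466, 0.8591892 ]), 'attitude': array([-0.65865215,  0.74456952, -0.0794211 ,  0.07406666])}
side {'camera_matrix': array([[384.14932498,   0.        , 323.92830933],
       [  0.        , 384.14932498, 201.5233694 ],
       [  0.        ,   0.        ,   1.        ]]), 'eye': array([0.26135165, 0.38991028, 0.54883632]), 'attitude': array([-0.35264308,  0.86086457, -0.34129658,  0.13443098])}
{'time_s': 0.1, 'joint_pos': array([-1.28657106e+00,  4.80784263e-01,  1.59681433e+00,  2.81485559e-05,
        1.06511925e+00, -4.65984231e-02]), 'qvel': array([-0.0023272 , -0.00206534, -0.00096159,  0.00085305,  0.00115867,
        0.00081889]), 'joint_efforts': array([ 7.83987998e-04, -9.52252507e+01, -4.31039178e+01, -1.67729850e-04,
        5.26222037e-03, -4.03333115e-05]), 'tcp_pos': array([ 0.21105727, -0.61437873,  0.23072546]), 'orientation': array([-0.11646492,  0.69785194, -0.69705986,  0.1163879 ]), 'wrist_force': array([ 0.47632922, -0.2327321 , -1.00545904]), 'wrist_torque': array([ 0.02744656,  0.00474199, -0.01086586]), 'opening': 0.08537969679218195}
```

View pics/top0.png

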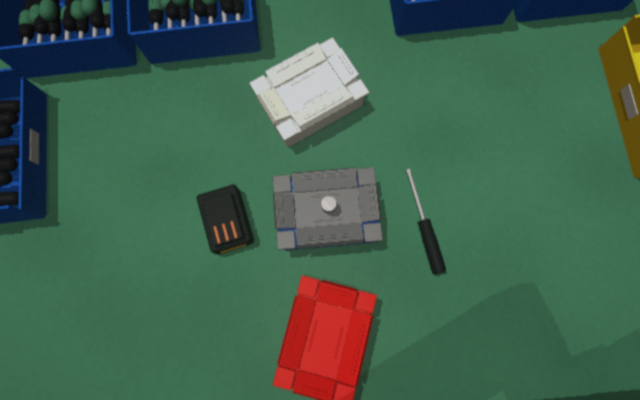

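View pics/side0.png

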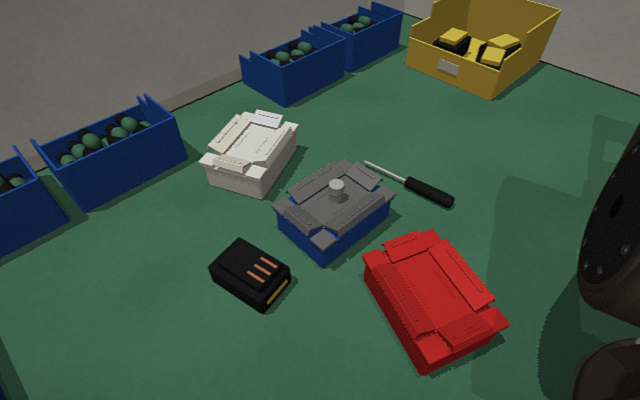

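Three case-shaped things appear in the top view: white (308,92), red (326,340) and grey-lidded with a blue tub (328,208). The third, with the socket on it, fits the description. The battery is at (225,218) and the driver at (428,220). I'll enlarge the grey one to confirm it and get the corners.

Run:
```python
from h import *
im=cv2.imread("pics/top0.png");c=im[155:265,260:400]
cv2.imwrite("pics/crop1.png",cv2.resize(c,None,fx=5.5,fy=5.5,interpolation=cv2.INTER_CUBIC))
hsv=cv2.cvtColor(im,cv2.COLOR_BGR2HSV)
m=((hsv[...,1]<45)&(hsv[...,2]>85)).astype(np.uint8)*255
m[:155]=0;m[265:]=0;m[:,:260]=0;m[:,400:]=0
n,l,s,ce=cv2.connectedComponentsWithStats(m)
ci=camera_info("top")
for i in range(1,n):
    if s[i,4]>80:print(s[i],ce[i],cast(ci,ce[i],.067).round(4))
```

```text
[ 273  168  110   77 6797] [328.22289245 204.95939385] [0.5702 0.0454 0.067 ]
[277 231  18  19 309] [285.36245955 239.66666667] [0.5195 0.1252 0.067 ]
```

View pics/crop1.png

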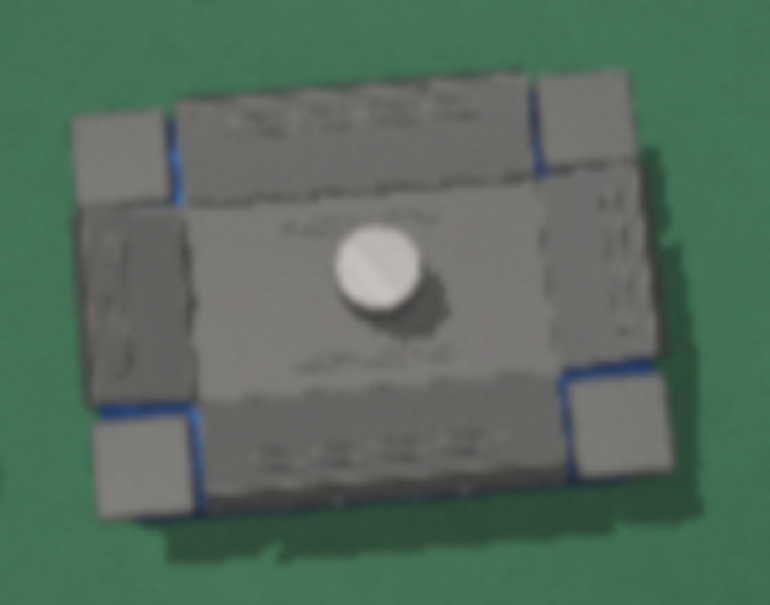

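The crop confirms a grey lid with blue showing in the gaps, all four sections up, and the socket standing just off the middle of the panel. The outer corners in the crop are (72,118), (628,68), (672,470) and (98,518).

```bash
cat >> h.py <<'E'
def plan():
    ci=camera_info("top")
    P=np.array([cast(ci,np.array(p)/5.5+[260,155],.067)[:2] for p in [(72,118),(628,68),(672,470),(98,518)]])
    c=P.mean(0); ey=(P[0]-P[1]+P[3]-P[2]);L=np.linalg.norm(ey)/2;ey/=np.linalg.norm(ey);ex=np.array([ey[1],-ey[0]])
    return P,c,ex,ey,L
E
python3 - <<'E'
from h import *
P,c,ex,ey,L=plan()
print(P,c,ey,L,np.linalg.norm(P[0]-P[3]),np.linalg.norm(P[1]-P[2]))
T={"front":c-ex*.056,"back":c+ex*.056,"left":c+ey*.081,"right":c-ey*.081}
o=robot.get_obs();M=rot(o["orientation"]);print(M.round(3))
for k,v in T.items():
    print(k,v.round(4),"units from now to z .125:",(M.T@(np.r_[v,.125]-o["tcp_pos"])/.025).round(2))
ci=camera_info("top");s=cast(ci,np.array([378,267])/5.5+[260,155],.1)[:2]-c
print("socket in case",s@ex,s@ey)
E
```

```text
[[ 0.63247125  0.13480666]
 [ 0.62705588 -0.04318153]
 [ 0.49807515 -0.03781386]
 [ 0.50497679  0.13958011]] [0.56564477 0.04834784] [0.03463768 0.99939994] 0.1777977733629408 0.12758378905538675 0.12909236837523133
[[-0.946 -0.     0.325]
 [-0.325  0.001 -0.946]
 [-0.    -1.    -0.001]]
front [0.5097 0.0503] units from now to z .125: [-19.93   4.25 -21.26]
back [0.6216 0.0464] units from now to z .125: [-24.12   4.25 -19.66]
left [0.5685 0.1293] units from now to z .125: [-23.18   4.26 -23.49]
right [ 0.5628 -0.0326] units from now to z .125: [-20.87   4.25 -17.43]
socket in case 0.0005097909930940918 -0.0028744442142374016
```

move_arm:
  motion:
    - {"delta_pos": [-1,0,-0.83],"delta_rot": [0,0,0],"jaw": 255}
    - {"delta_pos": [-1,0,-0.83],"delta_rot": [0,0,0],"jaw": 255}
    - {"delta_pos": [-1,0,-0.83],"delta_rot": [0,0,0],"jaw": 255}
    - {"delta_pos": [-1,0,-0.83],"delta_rot": [0,0,0],"jaw": 255}
    - {"delta_pos": [-1,0,-0.83],"delta_rot": [0,0,0],"jaw": 255}
  grip_force: 30

```text
time_s: 0.72
tcp_pos: [0.296, -0.4749, 0.231]
orientation: [-0.116, 0.698, -0.697, 0.116]
wrist_force: [0.3, -0.2, 0.6]
opening: -0.0
```

move_arm:
  motion:
    - {"delta_pos": [-1,0,-0.83],"delta_rot": [0,0,0],"jaw": 255}
    - {"delta_pos": [-1,0,-0.83],"delta_rot": [0,0,0],"jaw": 255}
    - {"delta_pos": [-1,0,-0.83],"delta_rot": [0,0,0],"jaw": 255}
    - {"delta_pos": [-1,0,-0.83],"delta_rot": [0,0,0],"jaw": 255}
    - {"delta_pos": [-1,0,-0.83],"delta_rot": [0,0,0],"jaw": 255}

```text
time_s: 1.35
tcp_pos: [0.3805, -0.3363, 0.2311]
orientation: [-0.116, 0.698, -0.697, 0.116]
wrist_force: [0.5, -0.4, -0.3]
opening: -0.0001
```

move_arm:
  motion:
    - {"delta_pos": [-1,0,-0.83],"delta_rot": [0,0,0],"jaw": 255}
    - {"delta_pos": [-1,0,-0.83],"delta_rot": [0,0,0],"jaw": 255}
    - {"delta_pos": [-1,0,-0.83],"delta_rot": [0,0,0],"jaw": 255}
    - {"delta_pos": [-1,0,-0.83],"delta_rot": [0,0,0],"jaw": 255}
    - {"delta_pos": [-1,0,-0.83],"delta_rot": [0,0,0],"jaw": 255}

```text
time_s: 1.98
tcp_pos: [0.465, -0.1975, 0.2311]
orientation: [-0.117, 0.698, -0.697, 0.116]
wrist_force: [0.1, 0.2, -0.2]
opening: -0.0002
```

move_arm:
  motion:
    - {"delta_pos": [-1,0,-0.83],"delta_rot": [0,0,0],"jaw": 255}
    - {"delta_pos": [-1,0,-0.83],"delta_rot": [0,0,0],"jaw": 255}
    - {"delta_pos": [-1,0,-0.83],"delta_rot": [0,0,0],"jaw": 255}
    - {"delta_pos": [-1,0,-0.83],"delta_rot": [0,0,0],"jaw": 255}
    - {"delta_pos": [-1,0,-0.83],"delta_rot": [0,0,0],"jaw": 255}

```text
time_s: 2.6
tcp_pos: [0.5495, -0.0588, 0.2311]
orientation: [-0.117, 0.698, -0.697, 0.116]
wrist_force: [0.8, -0.7, -0.5]
opening: -0.0003
```

move_arm:
  motion:
    - {"delta_pos": [-0.84,0,-0.82],"delta_rot": [0,0,0],"jaw": 255}
    - {"delta_pos": [0,1,0],"delta_rot": [0,0,0],"jaw": 255}
    - {"delta_pos": [0,1,0],"delta_rot": [0,0,0],"jaw": 255}
    - {"delta_pos": [0,1,0],"delta_rot": [0,0,0],"jaw": 255}
    - {"delta_pos": [0,1,0],"delta_rot": [0,0,0],"jaw": 255}

```text
time_s: 3.22
tcp_pos: [0.5622, -0.0336, 0.1303]
orientation: [-0.117, 0.697, -0.697, 0.116]
wrist_force: [0.7, -0.7, 0.6]
opening: -0.0002
```

Run:
```python
from h import *
w=read_camera("wrist");t=read_camera("side");print(robot.get_obs()["tcp_pos"],proj(camera_info("side"),robot.get_obs()["tcp_pos"]))
cv2.imwrite("pics/m1.png",np.hstack([cv2.resize(w,(400,250)),cv2.resize(t[120:320,220:460],None,fx=1.66,fy=1.25)]))
```

```text
[ 0.56063887 -0.03341753  0.12893382] [369.51777818 150.57447052]
```

View pics/m1.png

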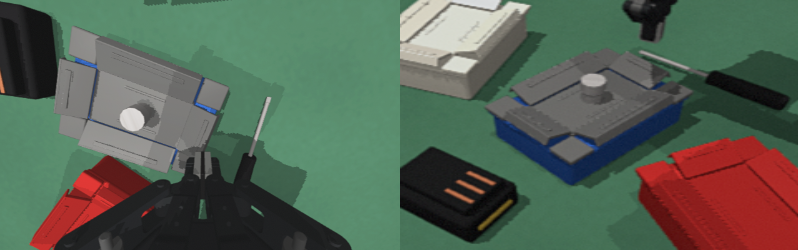

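The wrist view shows the fingertips over the near end, with the socket upright at (132,120). The side view agrees. I'll press the right section now.

move_arm:
  motion:
    - {"delta_pos": [0,1,0],"delta_rot": [0,0,0],"jaw": 255}
    - {"delta_pos": [0,0.6,0],"delta_rot": [0,0,0],"jaw": 255}
    - {"delta_pos": [0,0.4,0],"delta_rot": [0,0,0],"jaw": 255}
    - {"delta_pos": [0,0.3,0],"delta_rot": [0,0,0],"jaw": 255}
    - {"delta_pos": [0,0.05,0],"delta_rot": [0,0,0],"jaw": 255}

```text
time_s: 3.95
tcp_pos: [0.5624, -0.0337, 0.0725]
orientation: [-0.116, 0.698, -0.697, 0.116]
wrist_force: [-0.9, 0.2, -0.3]
opening: -0.0001
```

move_arm:
  motion:
    - {"delta_pos": [0,0.08,0],"delta_rot": [0,0,0],"jaw": 255}
    - {"delta_pos": [0,0.04,0],"delta_rot": [0,0,0],"jaw": 255}
    - {"delta_pos": [0,0.04,0],"delta_rot": [0,0,0],"jaw": 255}
    - {"delta_pos": [0,0,0],"delta_rot": [0,0,0],"jaw": 255}
    - {"delta_pos": [0,0,0],"delta_rot": [0,0,0],"jaw": 255}

```text
time_s: 4.58
tcp_pos: [0.5627, -0.0336, 0.0697]
orientation: [0.116, -0.697, 0.698, -0.117]
wrist_force: [-5.3, -0.0, 20.3]
opening: 0.0001
```

20 N at the stop height of 70 mm. Now up and over to the back section.

move_arm:
  motion:
    - {"delta_pos": [0,-1,0],"delta_rot": [0,0,0],"jaw": 255}
    - {"delta_pos": [0,-1,0],"delta_rot": [0,0,0],"jaw": 255}
    - {"delta_pos": [0,-0.5,0],"delta_rot": [0,0,0],"jaw": 255}
    - {"delta_pos": [-0.82,0,-0.57],"delta_rot": [0,0,0],"jaw": 255}
    - {"delta_pos": [-0.82,0,-0.57],"delta_rot": [0,0,0],"jaw": 255}

```text
time_s: 5.2
tcp_pos: [0.5924, 0.0072, 0.131]
orientation: [-0.116, 0.697, -0.697, 0.116]
wrist_force: [-0.2, 0.4, -0.2]
opening: 0.0006
```

move_arm:
  motion:
    - {"delta_pos": [-0.82,0,-0.56],"delta_rot": [0,0,0],"jaw": 255}
    - {"delta_pos": [-0.81,0,-0.56],"delta_rot": [0,0,0],"jaw": 255}
    - {"delta_pos": [0,0,0],"delta_rot": [0,0,0],"jaw": 255}
    - {"delta_pos": [0,0.8,0],"delta_rot": [0,0,0],"jaw": 255}
    - {"delta_pos": [0,0.7,0],"delta_rot": [0,0,0],"jaw": 255}

```text
time_s: 5.82
tcp_pos: [0.621, 0.0464, 0.0926]
orientation: [-0.117, 0.697, -0.697, 0.116]
wrist_force: [0.2, -0.3, -0.2]
opening: -0.0001
```

move_arm:
  motion:
    - {"delta_pos": [0,0.4,0],"delta_rot": [0,0,0],"jaw": 255}
    - {"delta_pos": [0,0.3,0],"delta_rot": [0,0,0],"jaw": 255}
    - {"delta_pos": [0,0.2,0],"delta_rot": [0,0,0],"jaw": 255}
    - {"delta_pos": [0,0.08,0],"delta_rot": [0,0,0],"jaw": 255}
    - {"delta_pos": [0,0,0],"delta_rot": [0,0,0],"jaw": 255}

```text
time_s: 6.45
tcp_pos: [0.6214, 0.0462, 0.0699]
orientation: [0.116, -0.697, 0.697, -0.116]
wrist_force: [-4.2, -1.1, 12.6]
opening: -0.0004
```

move_arm:
  motion:
    - {"delta_pos": [0,0.03,0],"delta_rot": [0,0,0],"jaw": 255}
    - {"delta_pos": [0,0,0],"delta_rot": [0,0,0],"jaw": 255}
    - {"delta_pos": [0,-1,0],"delta_rot": [0,0,0],"jaw": 255}
    - {"delta_pos": [0,-1,0],"delta_rot": [0,0,0],"jaw": 255}
    - {"delta_pos": [0,-0.51,0],"delta_rot": [0,0,0],"jaw": 255}

```text
time_s: 7.08
tcp_pos: [0.6217, 0.0463, 0.1322]
orientation: [0.116, -0.697, 0.698, -0.117]
wrist_force: [-0.0, -0.0, 0.1]
opening: 0.0
```

move_arm:
  motion:
    - {"delta_pos": [0.23,0,-0.96],"delta_rot": [0,0,0],"jaw": 255}
    - {"delta_pos": [0.23,0,-0.96],"delta_rot": [0,0,0],"jaw": 255}
    - {"delta_pos": [0.23,0,-0.96],"delta_rot": [0,0,0],"jaw": 255}
    - {"delta_pos": [0.24,0,-0.95],"delta_rot": [0,0,0],"jaw": 255}
    - {"delta_pos": [0,0,0],"delta_rot": [0,0,0],"jaw": 255}

```text
time_s: 7.7
tcp_pos: [0.5664, 0.1315, 0.1306]
orientation: [-0.118, 0.697, -0.697, 0.117]
wrist_force: [1.3, 0.0, -0.4]
opening: -0.0002
```

move_arm:
  motion:
    - {"delta_pos": [0,0.8,0],"delta_rot": [0,0,0],"jaw": 255}
    - {"delta_pos": [0,0.7,0],"delta_rot": [0,0,0],"jaw": 255}
    - {"delta_pos": [0,0.4,0],"delta_rot": [0,0,0],"jaw": 255}
    - {"delta_pos": [0,0.3,0],"delta_rot": [0,0,0],"jaw": 255}
    - {"delta_pos": [0,0.2,0],"delta_rot": [0,0,0],"jaw": 255}

```text
time_s: 8.32
tcp_pos: [0.5683, 0.1293, 0.0706]
orientation: [0.117, -0.697, 0.697, -0.116]
wrist_force: [-1.2, -1.0, -0.7]
opening: -0.0002
```

move_arm:
  motion:
    - {"delta_pos": [0,0.08,0],"delta_rot": [0,0,0],"jaw": 255}
    - {"delta_pos": [0,0.02,0],"delta_rot": [0,0,0],"jaw": 255}
    - {"delta_pos": [0,0,0],"delta_rot": [0,0,0],"jaw": 255}
    - {"delta_pos": [0,0,0],"delta_rot": [0,0,0],"jaw": 255}
    - {"delta_pos": [0,0,0],"delta_rot": [0,0,0],"jaw": 255}

```text
time_s: 8.95
tcp_pos: [0.5686, 0.1293, 0.0697]
orientation: [0.116, -0.697, 0.697, -0.117]
wrist_force: [-5.6, -0.4, 20.9]
opening: 0.0002
```

move_arm:
  motion:
    - {"delta_pos": [0,-1,0],"delta_rot": [0,0,0],"jaw": 255}
    - {"delta_pos": [0,-1,0],"delta_rot": [0,0,0],"jaw": 255}
    - {"delta_pos": [0,-0.5,0],"delta_rot": [0,0,0],"jaw": 255}
    - {"delta_pos": [0.82,0,0.56],"delta_rot": [0,0,0],"jaw": 255}
    - {"delta_pos": [0.82,0,0.56],"delta_rot": [0,0,0],"jaw": 255}

```text
time_s: 9.57
tcp_pos: [0.5381, 0.0891, 0.1309]
orientation: [0.117, -0.697, 0.697, -0.117]
wrist_force: [-0.3, -1.1, -0.4]
opening: -0.0001
```

move_arm:
  motion:
    - {"delta_pos": [0.81,0,0.55],"delta_rot": [0,0,0],"jaw": 255}
    - {"delta_pos": [0.81,0,0.55],"delta_rot": [0,0,0],"jaw": 255}
    - {"delta_pos": [0,0,0],"delta_rot": [0,0,0],"jaw": 255}
    - {"delta_pos": [0,0.8,0],"delta_rot": [0,0,0],"jaw": 255}
    - {"delta_pos": [0,0.7,0],"delta_rot": [0,0,0],"jaw": 255}

```text
time_s: 10.2
tcp_pos: [0.5099, 0.0505, 0.0932]
orientation: [0.116, -0.697, 0.697, -0.117]
wrist_force: [-0.5, -0.4, -0.2]
opening: -0.0001
```

move_arm:
  motion:
    - {"delta_pos": [0,0.4,0],"delta_rot": [0,0,0],"jaw": 255}
    - {"delta_pos": [0,0.3,0],"delta_rot": [0,0,0],"jaw": 255}
    - {"delta_pos": [0,0.2,0],"delta_rot": [0,0,0],"jaw": 255}
    - {"delta_pos": [0,0.08,0],"delta_rot": [0,0,0],"jaw": 255}
    - {"delta_pos": [0,0,0],"delta_rot": [0,0,0],"jaw": 255}

```text
time_s: 10.82
tcp_pos: [0.5096, 0.0505, 0.0699]
orientation: [0.116, -0.697, 0.697, -0.117]
wrist_force: [-4.6, 0.1, 15.4]
opening: -0.0
```

move_arm:
  motion:
    - {"delta_pos": [0,0.03,0],"delta_rot": [0,0,0],"jaw": 255}
    - {"delta_pos": [0,0,0],"delta_rot": [0,0,0],"jaw": 255}
    - {"delta_pos": [0,0,0],"delta_rot": [0,0,0],"jaw": 255}
    - {"delta_pos": [0,0,0],"delta_rot": [0,0,0],"jaw": 255}
    - {"delta_pos": [0,0,0],"delta_rot": [0,0,0],"jaw": 255}

```text
time_s: 11.45
tcp_pos: [0.5096, 0.0505, 0.0696]
orientation: [0.116, -0.697, 0.697, -0.117]
wrist_force: [-7.8, 0.2, 28.5]
opening: 0.0002
```

move_arm:
  motion:
    - {"delta_pos": [0,-1,0],"delta_rot": [0,0,0],"jaw": 255}
    - {"delta_pos": [0,-1,0],"delta_rot": [0,0,0],"jaw": 255}
    - {"delta_pos": [0,-1,0],"delta_rot": [0,0,0],"jaw": 255}
    - {"delta_pos": [0,-1,0],"delta_rot": [0,0,0],"jaw": 255}
    - {"delta_pos": [0,-1,0],"delta_rot": [0,0,0],"jaw": 255}

```text
time_s: 12.08
tcp_pos: [0.5096, 0.0505, 0.1945]
orientation: [0.116, -0.697, 0.697, -0.117]
wrist_force: [0.4, -0.3, 0.4]
opening: 0.0
```

move_arm:
  motion:
    - {"delta_pos": [0,-0.6,1],"delta_rot": [0,0,0],"jaw": 255}
    - {"delta_pos": [0,-0.4,1],"delta_rot": [0,0,0],"jaw": 255}
    - {"delta_pos": [0,0,1],"delta_rot": [0,0,0],"jaw": 255}
    - {"delta_pos": [0,0,1],"delta_rot": [0,0,0],"jaw": 255}
    - {"delta_pos": [0,0,1],"delta_rot": [0,0,0],"jaw": 255}

```text
time_s: 12.7
tcp_pos: [0.5504, -0.0686, 0.2187]
orientation: [0.116, -0.697, 0.698, -0.117]
wrist_force: [-0.2, -0.3, 0.5]
opening: 0.0003
```

move_arm:
  motion:
    - {"delta_pos": [0,0,1],"delta_rot": [0,0,0],"jaw": 255}
    - {"delta_pos": [0,0,1],"delta_rot": [0,0,0],"jaw": 255}
    - {"delta_pos": [0,0,1],"delta_rot": [0,0,0],"jaw": 255}
    - {"delta_pos": [0,0,1],"delta_rot": [0,0,0],"jaw": 255}
    - {"delta_pos": [0,0,1],"delta_rot": [0,0,0],"jaw": 255}

```text
time_s: 13.32
tcp_pos: [0.591, -0.1876, 0.2183]
orientation: [0.116, -0.697, 0.697, -0.116]
wrist_force: [-0.8, -1.0, -0.2]
opening: -0.0001
```

Run:
```python
from h import *
t=read_camera("top");s=read_camera("side")
cv2.imwrite("pics/end.png",np.hstack([cv2.resize(t[145:275,190:450],(400,200)),cv2.resize(s[140:300,200:460],(400,246))[:200]]).repeat(2,0).repeat(2,1)[:, :] if 0 else np.vstack([cv2.resize(t[145:275,190:450],(600,300)),cv2.resize(s[150:280,200:460],(600,300))]))
print(robot.get_obs()["tcp_pos"])
```

```text
[ 0.59148228 -0.1888686   0.21816155]
```

View pics/end.png

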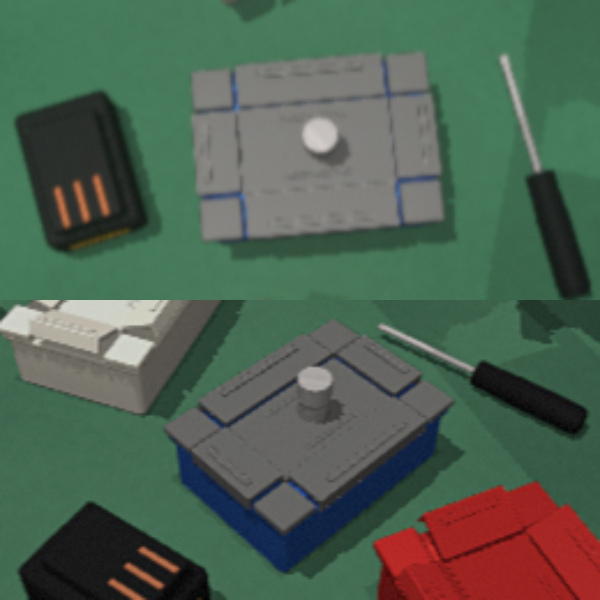

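All four sections lie flat and evenly lit, the socket stands upright at (320,135) in the top view, and the case, battery and driver haven't visibly moved. I'll hand it in.

```bash
python3 -c "
from h import *
print(workorder.close_job())"
```

```text
the job is handed in; nothing more can be done
None
```

I pressed all four rim sections of the grey lid (right, back, left, front) with the shut fingertips. At each one the tool stopped at about 70 mm, the shut height. I then moved the arm clear and handed the job in at about 13 s of the 53 s allowed.

- **Forces:** right read 20 N and left 21 N. Back read 12.6 N, then got a small extra push that I did not read. Front read 15 N, then 28.5 N after a last small push. That is above the 12–20 N advised, but well under the 120 N wrist limit. The fingers, not the gripper body, did the pressing.
- **Final pictures:** in the top and side views all four sections lie flat and the socket stands upright. The case, battery pack and screwdriver look unmoved. I judged this by eye and did not measure their positions again. No check failed or disagreed.

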